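# Pop up a docked reagent cartridge with its pair of release keys

### The job

The reagent cartridge with the four small ports on its lid is due for changing: with one fingertip on each of the two release keys beside it, press both keys fully down together and keep them down until the slow lifter has brought the cartridge all the way up, then let both keys spring back so that the catches hold it up. Leave it standing in its dock for a colleague: do not grip, push or lift it. Leave the single-cap cartridge locked down with its keys unpressed, the other things where they are, and finish with the gripper clear.

Things in the scene. Friction and masses are not known exactly. Their poses are not given: they have to be found in the camera images.
- port_dock: fixed grey dock of the four-port cartridge, which sits in its middle between two keys; 112 x 108 mm, 48 mm high (rear head 56, steel hose stubs on it 62). Origin: centre of its underside, on the bench; z up, x from its low front to its rear head, y through its keys. Turned up to 0.35 rad; either left or right of the other dock, which is alike
- port_cartridge: the four-port cartridge: white, 76 mm along x, body 29 mm wide along y, foot 38 mm wide and 10 mm high, 46.5 mm high in all; origin: centre of its underside, axes as the dock's; about 0.25 kg, loose. Four small round ports (12 mm across) stand in a row along x on its lid. Locked down, its origin is 14 mm above the bench and its top 61 mm; fully up, 32 mm and 79 mm
- port_dock_lifter (a joint): rise of the sprung, damped lifter under the four-port cartridge: 0 down, 0.018 m fully up. With both catches drawn back the cartridge takes about 2 to 5 s to come up. If the keys are let go before that, the catches grip its foot and it stops half way (pressing both again frees it); once it is fully up the catches snap in under its foot
- port_dock_left_key_top (a point): top centre of the left (+y) release key, which it moves with: grey, ribbed, 24 mm along the dock's y, 28 mm along x; 57 mm above the bench when up, 50 mm when fully down (2 mm above the case). The dock's two keys are 68 mm apart, centre to centre, along its y; 7.5 mm of space between a key and the cartridge's body
- port_dock_right_key_top (a point): top centre of the right (-y) release key, which it moves with: grey, ribbed, 24 mm along the dock's y, 28 mm along x; 57 mm above the bench when up, 50 mm when fully down (2 mm above the case). The dock's two keys are 68 mm apart, centre to centre, along its y; 7.5 mm of space between a key and the cartridge's body
- port_dock_left_key (a joint): travel of the left release key: 0 up, 0.007 m fully down. Sprung: 2 N starts it, about 5 N holds it fully down (10 N for both). It draws back the catch on its own side, which is clear of the cartridge from 0.004 to 0.005 m on
- port_dock_right_key (a joint): travel of the right release key: 0 up, 0.007 m fully down. Sprung: 2 N starts it, about 5 N holds it fully down (10 N for both). It draws back the catch on its own side, which is clear of the cartridge from 0.004 to 0.005 m on
- cap_dock: fixed grey dock of the single-cap cartridge, which sits in its middle between two keys; 112 x 108 mm, 48 mm high (rear head 56, steel hose stubs on it 62). Origin: centre of its underside, on the bench; z up, x from its low front to its rear head, y through its keys. Turned up to 0.35 rad; either left or right of the other dock, which is alike. Its keys must stay unpressed
- cap_cartridge: the single-cap cartridge: white, 76 mm along x, body 29 mm wide along y, foot 38 mm wide and 10 mm high, 46.5 mm high in all; origin: centre of its underside, axes as the dock's; about 0.25 kg, loose. One larger ribbed round cap (22 mm across) stands in the middle of its lid. It is locked down in the other dock and stays so
- cap_dock_left_key (a joint): travel of the left key of the single-cap cartridge's dock: 0 up, 0.007 m fully down
- cap_dock_right_key (a joint): travel of the right key of the single-cap cartridge's dock: 0 up, 0.007 m fully down
- petri_dish: bystander, to be left alone: petri dish, 62 mm across, 15 mm high, between the docks; origin: centre of its underside
- tip_box: bystander, to be left alone: pipette-tip box, 73 x 121 x 68 mm, behind the docks; origin: centre of its underside
- brown_bottle: bystander, to be left alone: brown bottle, 60 mm across, 118 mm high, at the back right; origin: centre of its underside
- white_bottle: bystander, to be left alone: white bottle, 64 mm across, 125 mm high, at the back right; origin: centre of its underside
- slide_case: bystander, to be left alone: slide box, 86 x 98 x 34 mm, to the right of the docks; origin: centre of its underside
- timer: bystander, to be left alone: bench timer, 62 x 66 x 18 mm, left of the docks; origin: centre of its underside
- pipette: bystander, to be left alone: pipette lying on the bench, 244 mm long, 32 mm high, left of the docks; origin: centre of its underside

How it is judged:
By the outcome, as a careful person would: the job done as asked, in the order asked, and still so for the second after the job is handed in, with the robot touching nothing.
It also fails if it takes over 40 s, if anything falls off the work surface, if the arm or the gripper's body presses on something with over 40 N, if the wrist force passes 120 N, or if a joint passes its speed limit or range.

### The arm

A 6-joint arm with a two-finger parallel gripper is mounted at the origin on a cart in front of the work surface, level with it; the furniture and walls round the work are solid. World frame = base frame: x ahead of the robot, y to its left, z up, the work surface at z = 0. Lengths are in mm, angles in rad, forces in N, time in s.
With the tool pointing down it reaches from about 300 to 875 mm from the base axis. Payload 4.2 kg.
Tool frame: the origin (TCP) lies on the mounting face of the last link; the fingertips stand 173 mm ahead of it and the grasp point (between the pads) lies 155 mm ahead of it (env.pinch_z is the distance from the TCP to the grasp point, in mm); z points along the fingers, y is the line along which they close (so a half turn about z gives the same grasp; the last joint's range is limited). The gripper opens to 85 mm and grips with 20 to 120 N. Pads are 22 mm wide; open, the fingers measure 114 mm over their backs; the gripper's body (76 mm by 85 mm) begins 54 mm behind the grasp point. The pads swing forward as they close: fully open they stand 13 mm farther back than shut.
Start: joints at [-1.191, 0.32, 1.565, -0, 1.257, -0.02], TCP at [223.808, -529.654, 404.738] pointing down, gripper open.
Joint ranges: [-3.11, 3.11], [-0.84, 2.01], [0.21, 2.61], [-1.34, 4.49], [0.05, 2.63], [-2.56, 2.56]. Speed limits (rad/s): [2.57, 2.57, 3.14, 3.14, 3.14, 3.14].

### API

Orientations are given as [roll, pitch, yaw] about the fixed x, y, z axes, in that order (R = Rz(yaw) Ry(pitch) Rx(roll)).
In Python, from workcell import env gives the robot as it stands. The module is installed in compiled form; this text tells all that it offers.
- The arm moves only by the tool step_arm, never from a script. Its argument "motion" is text: rows parted by semicolons, each of 6 numbers parted by spaces: the shift along the tool's x, y, z in mm, then the turn, a rotation vector about the tool's x, y, z in degrees. In form: tx ty tz ax ay az; .... A call has 1 to 12 rows; each row shifts and turns the commanded pose from where the row before left it, along the tool's axes as they then stand; what a row does not reach is not made up. A row lasts 1/8 s, in which the tool goes at most 62.5 mm and 10.7 degrees, less where a joint would pass 70% of its speed; a pose out of reach is approached as far as the arm can. A call with a gripper value outside its range is refused whole. "fingers" is the closure in counts, from 0 (fully open) to 255 (shut), set as the call begins (left out, the last holds). The fingers move at their own pace and stop on an object; the grip force is fixed at half the most. Time passes only in rows, so rows that do not move let the fingers close. It gives the time, the measured TCP pose, the force, the opening and the grip force at its end, in the units of the state.
- env.state(): the state, without advancing time (a new reading comes with each control period).
- env.get_image(name): name is "scene" or "top"; returns a dict with "pixels" (400x640x3 uint8, red, green, blue), "z_map" (400x640 float32, mm along the optical axis (not along the pixel's ray), 0 where there is no reading), "fx", "fy", "cx", "cy" (pixels), "rvec" (rotation vector, rad) and "tvec" (3), from world to camera coordinates, as OpenCV has them. Camera axes: x right, y down, z forward; pixel columns grow to the right and rows downward; lengths in mm; the calibration is good to about 2 mm. A picture is of the moment at which its call begins.
- env.job_done(): hands the job in; it is judged then, once.
The state is a dict: "t": time; "q": joint angles; "qd": joint speeds; "joint_efforts": joint torques, N m; "tool_pos": TCP position; "eef_rot": TCP orientation; "force": force on the tool from outside, world axes, zero at the start; "ft_torque": the same for the moment, N m; "gripper_width": finger opening in mm; "finger_force": force on a finger pad.
Only numpy, scipy, OpenCV 4.12 (cv2) and the standard library are available. Lean on these libraries where they do the work, as an engineer would, in place of code of your own. Each camera call takes 0.05 s, during which the arm holds its last target. There are 200 camera calls.

## Working session

There is one attempt and no reset: what is moved stays moved. The work goes in short steps, Python scripts to look and compute and a tool call to move; the robot and the scene stay as the last step left them, time stands still between calls to the robot, and variables do not carry over. Pictures are saved under pics/ and viewed, at most 10 in all, crops included, and the job is handed in when it is done.

Besides the shell and the picture viewer there is one more tool, called after "Request:" by a JSON object that holds its "fn" and its "kwargs". step_arm: Moves the arm, as the interface text tells. Its arguments: {"type":"object","properties":{"motion":{"type":"string"},"fingers":{"type":"number"}},"required":["motion"]}

```bash
mkdir -p pics; cat > h.py <<'E'
import numpy as np,cv2
from workcell import env
def look(n,f):
    im=env.get_image(n); cv2.imwrite(f,im['pixels'][:,:,::-1]); np.save(f+'.npy',im,allow_pickle=True); return im
def pts(im):
    z=im['z_map'];v,u=np.mgrid[:400,:640]
    P=np.stack([(u-im['cx'])/im['fx']*z,(v-im['cy'])/im['fy']*z,z],-1)
    R=cv2.Rodrigues(np.array(im['rvec'],float))[0]
    return (P-np.array(im['tvec']).ravel())@R
E
python3 - <<'E'
from h import *
for n in('top','scene'):
    im=look(n,f'pics/{n}0.png'); print(n,im['fx'],im['rvec'],im['tvec'])
    print((im['z_map']>0).mean())
print(env.state(),env.pinch_z)
E
```

```text
top 462.9064146575645 [ 2.13693133 -2.18422073  0.15686766] [  47.66017164  572.80539287 1432.52632641]
0.9235
scene 453.21947805948247 [ 1.13145825 -2.00487973  1.22519682] [321.52516345 271.72812123 997.24602399]
0.9453828125
{'t': 0.1, 'q': array([-1.19100353e+00,  3.20261320e-01,  1.56553996e+00, -3.62986019e-05,
        1.25741225e+00, -2.00309728e-02]), 'qd': array([ 9.91282596e-05, -1.50116213e-03, -2.29388756e-03, -5.24243468e-04,
        7.97789952e-04,  3.40148215e-04]), 'joint_efforts': array([-3.54782824e-04, -4.16406190e+01, -2.34705752e+01,  1.41491853e-06,
        4.88913181e-03, -7.57251200e-06]), 'tool_pos': array([ 223.7504761 , -529.52927744,  403.95358336]), 'eef_rot': array([-3.13997141e+00,  2.04012731e-06,  3.99834988e-01]), 'force': array([ 0.73745011, -0.12765027, -0.95408846]), 'ft_torque': array([-0.02646894, -0.01724069,  0.0118739 ]), 'finger_force': 0.0, 'gripper_width': 85.35356222300906} 154.70000000000002
```

View pics/top0.png

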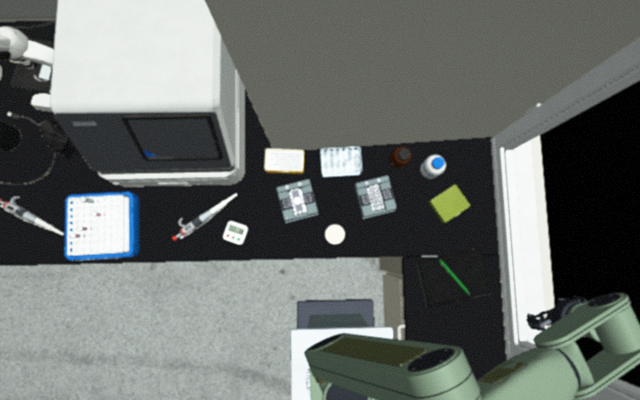

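View pics/scene0.png

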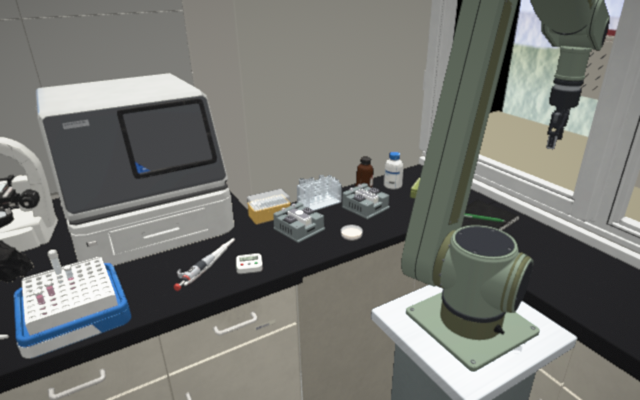

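Docks appear in top at (297,200) and (376,197), and in scene at (299,220) and (366,199). I'll enlarge both to tell them apart.

```bash
python3 - <<'E'
from h import *
t=cv2.imread('pics/top0.png');s=cv2.imread('pics/scene0.png')
a=cv2.resize(t[170:230,265:405],(800,343),interpolation=cv2.INTER_CUBIC)
b=cv2.resize(s[175:245,265:405],(500,250),interpolation=cv2.INTER_CUBIC)
b=cv2.copyMakeBorder(b,0,0,0,300,cv2.BORDER_CONSTANT)
cv2.imwrite('pics/crop0.png',np.vstack([a,b]))
im=np.load('pics/top0.png.npy',allow_pickle=True).item()
P=pts(im)
for n,(u,v) in dict(L=(297,200),R=(376,197)).items():
    Q=P[v-28:v+28,u-28:u+28].reshape(-1,3)
    print(n,'bench z',np.median(Q[Q[:,2]<15,2]))
    for lo,hi in((30,75),(44,53)):
        q=Q[(Q[:,2]>lo)&(Q[:,2]<hi)]
        r=cv2.minAreaRect(q[:,:2].astype(np.float32)); print(lo,hi,len(q),r, q[:,:2].mean(0))
    c=np.array(P[v,u,:]);print(c, np.round(P[v-14:v+15:2,u-14:u+15:2,2]).astype(int))
E
```

```text
L bench z -0.7508321619267259
30 75 1095 ((565.719482421875, 121.22160339355469), (145.86373901367188, 154.64056396484375), 86.64723205566406) [555.00365559 130.60044344]
44 53 482 ((563.3500366210938, 110.33727264404297), (116.2587661743164, 151.05816650390625), 13.37976360321045) [551.69337797 129.83280588]
[551.94008089 130.200946    57.56569498] [[1494   55   65   51   60   57   58   59   50   53   49   48   50   46
    39]
 [  56   49   64   56   55   55   52   49   47   45   49   51   48   45
    47]
 [  59   54   53   56   52   51   52   58   54    7   49   45   50   44
    44]
 [  49   46   47   13   61   55   59   50   54   27   41   49   47   48
    48]
 [  44   45   49   33   57   51   57   58   52   25   48   56   54   58
    45]
 [  43   42   46   44   23   56   53   56   53   20   50   59   58   55
    56]
 [  47   49   51   53   29   47   59   61   60   52   31   55   53   54
    57]
 [  51   58   58   49   28   56 1494   58   60   56   29   56   60   55
    59]
 [  56   58   56   54   39   55   64   58   57   52   29   56   55   53
    54]
 [  54   54   58   55   49  
[... 1318 characters left out ...]
7   21   49   52   57   54   55   43   58   61   53
    59]
 [  61   55   54   59   20   55   58   56   55   58   31   57   57   54
    55]
 [  54   53   55   56   51   43   55   57   57   57   24   46   49   46
    54]
 [  50   58   59   61   55   34   60   60   55   61   55   45   45   50
    49]
 [  40   56   57   53   53   27   59   59   64   56   53   45   43   50
    43]
 [  43   45   48   44   45   18   54   56   60   62   55   31   53   45
    51]
 [  48   47   50   51   44   42   47   58   56   57   54   24   53   51
    54]
 [  47   47   48   45   47   50   32   57   47   22   28   28   47   46
    44]
 [  40   55   50   44   47   49   29   28   33   32   33   27   30    7
     1]]
```

View pics/crop0.png

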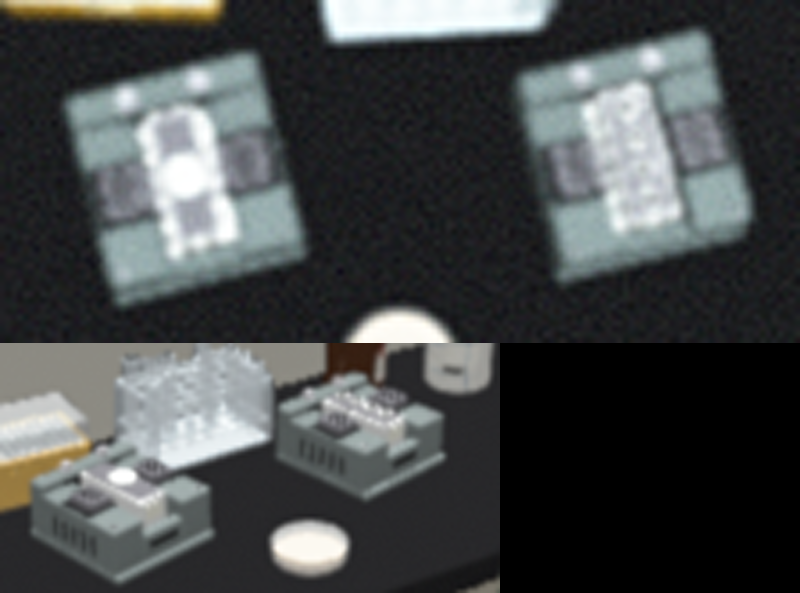

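The right-hand dock (top 376,197) holds the four-port cartridge; its keys are about at (365,199) and (387,194). The left-hand one is single-cap. Now measuring the keys by colour.

```bash
cat >> h.py <<'E'
def ray(im,uv,z):
    R=cv2.Rodrigues(np.array(im['rvec'],float))[0]; t=np.array(im['tvec']).ravel()
    d=np.array([(uv[0]-im['cx'])/im['fx'],(uv[1]-im['cy'])/im['fy'],1])@R; C=-t@R
    return (C+d*(z-C[2])/d[2])
def blob(im,uv,f,r=5):
    px=im['pixels'];v0=int(round(uv[1]));u0=int(round(uv[0]))
    m=np.zeros((400,640),np.uint8);m[v0-r:v0+r+1,u0-r:u0+r+1]=1
    m&=f(px.astype(int)).astype(np.uint8)
    c=cv2.moments(m,True);return c['m10']/c['m00'],c['m01']/c['m00'],c['m00']
key=lambda p:(p[...,1]-p[...,0]<8)&(p.max(-1)<150)&(p.max(-1)>55)
E
python3 - <<'E'
from h import *
im=np.load('pics/top0.png.npy',allow_pickle=True).item()
p=im['pixels']
for u,v in((365,199),(387,194),(360,208)): print(p[v-1:v+2,u-1:u+2].reshape(-1,3).mean(0))
K=[]
for uv in((365.3,199.4),(387.2,194.2)):
    b=blob(im,uv,key); k=ray(im,b,57); K.append(k); print(b,k)
# outline on dock-top plane: non-dark component
g=(p.max(-1)>60).astype(np.uint8)
n,l,s,c=cv2.connectedComponentsWithStats(g,connectivity=4); i=l[205,370]; print(s[i])
ys,xs=np.where(l==i)
q=np.array([ray(im,(x,y),50)[:2] for x,y in zip(xs,ys)],np.float32); print(cv2.minAreaRect(q))
# white cartridge lid
w=((p.min(-1)>140)&(l==i)); w[:185]=0; ys,xs=np.where(w); q=np.array([ray(im,(x,y),60)[:2] for x,y in zip(xs,ys)],np.float32);print('lid',len(q),cv2.minAreaRect(q),q.mean(0))
d=K[0]-K[1];print('sep',np.hypot(*d[:2]),'yaw',np.arctan2(-d[0],d[1]),'mid',(K[0]+K[1])/2)
E
```

```text
[115.77777778 118.33333333 125.77777778]
[120.11111111 123.88888889 131.55555556]
[57.88888889 65.88888889 66.44444444]
(364.3285714285714, 199.47142857142856, 70.0) [549.20563193 -80.28287731  57.        ]
(386.9789473684211, 193.98947368421054, 95.0) [ 565.0001842  -151.96164532   57.        ]
[ 355  175   42   45 1351]
((558.5775146484375, -116.03900909423828), (119.84480285644531, 115.73979949951172), 12.674972534179688)
lid 559 ((557.3388061523438, -116.84062194824219), (95.70927429199219, 98.69790649414062), 11.509204864501953) [ 548.9106   -113.993576]
sep 73.39832194198229 yaw 0.21688592856052122 mid [ 557.10290807 -116.12226132   57.        ]
```

Request:
{"fn": "step_arm", "kwargs": {"motion": "39 -21 3;39 -21 3;39 -21 3;39 -21 3;39 -21 3;39 -21 3;39 -21 3;39 -21 3;39 -21 3;39 -21 3;39 -21 3;39 -21 3", "fingers": 93}}

```text
$.motion[0]: bad value
```

Request:
{"fn": "step_arm", "kwargs": {"motion": "39 -21 3 0 0 0;39 -21 3 0 0 0;39 -21 3 0 0 0;39 -21 3 0 0 0;39 -21 3 0 0 0;39 -21 3 0 0 0;39 -21 3 0 0 0;39 -21 3 0 0 0;39 -21 3 0 0 0;39 -21 3 0 0 0;39 -21 3 0 0 0;39 -21 3 0 0 0", "fingers": 93}}

```text
t: 1.6
tool_pos: [557.5, -114.1, 368.2]
eef_rot: [-3.141, 0.001, 0.4]
force: [-0.4, -0.1, 0.2]
gripper_width: 54.3
finger_force: 0.0
```

Request:
{"fn": "step_arm", "kwargs": {"motion": "0 0 20 0 0 5;0 0 20 0 0 5.3;0 0 0 0 0 0;0 0 0 0 0 0"}}

```text
t: 2.1
tool_pos: [557.0, -115.5, 329.2]
eef_rot: [3.141, -0.001, 0.221]
force: [0.5, -0.1, -0.2]
gripper_width: 54.1
finger_force: 0.0
```

```bash
python3 - <<'E'
from h import *
t=look('top','pics/top1.png')['pixels'];s=look('scene','pics/scene1.png')['pixels']
a=cv2.resize(t[150:240,320:440],(560,420),interpolation=cv2.INTER_CUBIC)[:,:,::-1]
b=cv2.resize(s[120:230,310:420],(240,240))[:,:,::-1]
b=cv2.copyMakeBorder(b,0,180,0,0,cv2.BORDER_CONSTANT)
cv2.imwrite('pics/crop1.png',np.hstack([a,b]))
s=env.state();print(s['tool_pos'],s['eef_rot'],s['gripper_width'],s['force'],s['q'],s['t'])
E
```

```text
[ 557.02755085 -115.58535505  329.67562344] [ 3.14075830e+00 -1.62974272e-03  2.20499841e-01] 54.00232130501912 [ 0.70794382 -0.29742613  0.13004914] [-2.24803334e-01  3.66801128e-01  1.69307404e+00 -5.78391797e-05
  1.07988730e+00  1.12552105e+00] 2.2
```

View pics/crop1.png

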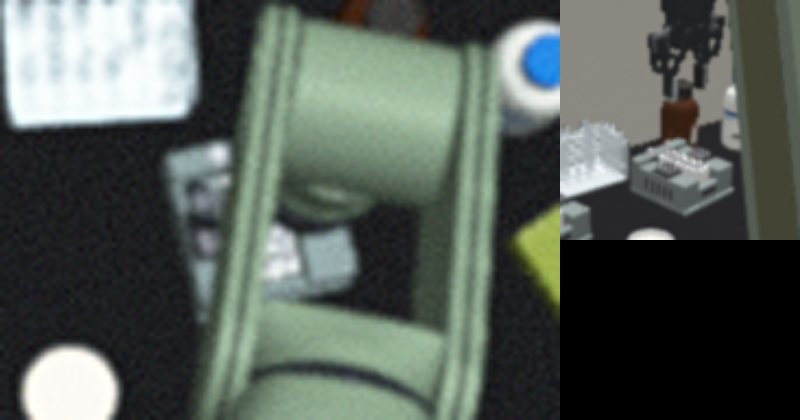

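The scene view shows the gripper above the right dock, while the top view is mostly hidden by the arm. I'll lower to just above the keys and cross-check in the scene view.

Request:
{"fn": "step_arm", "kwargs": {"motion": "0 0 22 0 0 0;0 0 22 0 0 0;0 0 22 0 0 0;0 0 16 0 0 0;0 0 0 0 0 0;0 0 0 0 0 0"}}

```text
t: 2.95
tool_pos: [557.2, -115.5, 247.6]
eef_rot: [3.141, -0.002, 0.22]
force: [-0.2, 0.2, 0.3]
gripper_width: 54.1
finger_force: 0.0
```

```bash
python3 - <<'E'
from h import *
im=look('scene','pics/scene2.png');s=im['pixels']
a=cv2.resize(s[160:225,325:405],(640,520),interpolation=cv2.INTER_CUBIC)[:,:,::-1].copy()
R=cv2.Rodrigues(np.array(im['rvec'],float))[0]; t=np.array(im['tvec']).ravel()
K=np.array([[im['fx'],0,im['cx']],[0,im['fy'],im['cy']],[0,0,1]])
c,sn=np.cos(.22),np.sin(.22)
for X,Y,Z in((0,34,57),(0,-34,57),(14,46,57),(-14,46,57),(-14,22,57),(14,22,57),(-14,-46,57),(-14,-22,57),(56,54,48),(-56,54,48)):
    w=np.array([557+c*X-sn*Y,-116+sn*X+c*Y,Z]); q=K@(R@w+t); q=q[:2]/q[2]
    cv2.circle(a,tuple(int(x) for x in ((q-[325,160])*8+4)),3,(0,0,255),-1)
cv2.imwrite('pics/crop2.png',a)
E
```

```text
(no output)
```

View pics/crop2.png

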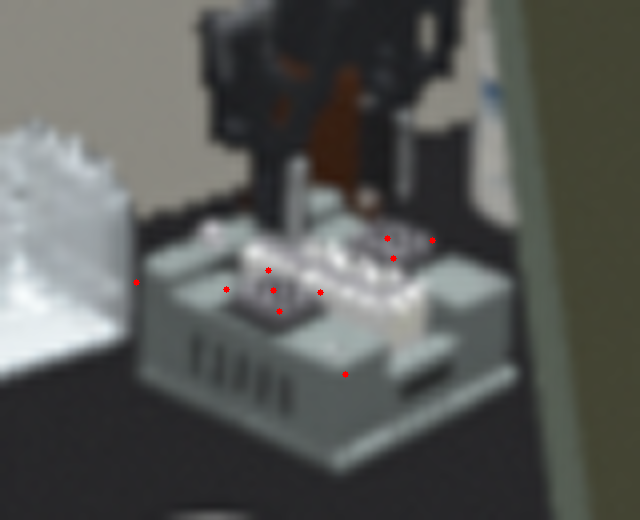

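The red predicted points sit on the left key's top (273,290) and the right key (387,238); the fingertips are near (285,235) and (400,195). Check the fingertip position with depth.

```bash
python3 - <<'E'
from h import *
im=np.load('pics/scene2.png.npy',allow_pickle=True).item(); P=pts(im)
c,s=np.cos(.22),np.sin(.22)
D=P-[557,-116,0]; D=np.stack([c*D[...,0]+s*D[...,1],-s*D[...,0]+c*D[...,1],D[...,2]],-1)
for v in range(180,206):
    print(v,' '.join('%d,%d,%d'%tuple(D[v,u]) if abs(D[v,u]).max()<130 else '-' for u in range(354,382,2)))
E
```

```text
180 - 9,37,109 0,38,113 -5,36,114 -8,30,113 87,-87,44 81,-91,45 81,-102,42 7,-26,90 0,-28,91 -8,-26,95 -6,-39,90 - -
181 - 6,40,108 4,33,107 -2,32,109 -12,34,112 91,-93,38 83,-94,40 81,-102,38 10,-30,84 2,-30,87 -5,-31,89 - - -
182 - 7,39,104 -2,41,108 -7,37,108 -10,31,107 89,-90,35 80,-90,38 79,-100,35 7,-26,83 -1,-25,86 -10,-25,89 - - -
183 - 8,39,100 1,36,102 -4,34,103 -14,35,106 53,-50,56 80,-91,34 77,-98,32 6,-25,80 1,-29,80 -8,-28,84 - - -
184 - 7,39,97 -2,41,101 -6,36,101 -11,33,101 50,-46,55 43,-49,56 78,-99,28 75,-106,27 0,-29,77 -12,-23,83 - - -
185 - 4,42,96 -1,40,97 -6,36,97 -10,31,97 43,-38,56 40,-45,55 77,-98,25 75,-107,23 - - - - -
186 - 6,40,91 2,35,91 -5,35,93 -8,29,92 40,-35,54 41,-47,50 80,-102,19 75,-107,19 - - - - -
187 - 6,39,87 0,38,89 -10,40,93 -7,28,88 45,-41,47 38,-44,48 35,-50,48 81,-114,11 - - - - -
188 51,0,55 44,-1,57 -1,39,86 -7,37,88 -11,32,87 38,-34,48 36,-41,46 29,-44,48 12,-33,57 9,-40,56 0,-38,60 - - -
189 48,3,54 40,3,57 2,35,80 -3,32,81 -12,32,84 32,-27,49 30,-35,47 14,-26,55 9,-29,56 2,-31,58 1,-40,55 -2,-46,54 - -
190 41,11,56 41,1,52 - -8,37,8
[... 1436 characters left out ...]
-39,-23,36
201 2,52,44 0,46,43 -11,49,48 -17,46,49 -22,42,49 -24,35,48 -27,30,47 -31,25,47 -36,21,47 -39,14,46 -37,3,41 -39,-4,39 -29,-26,28 -40,-22,33
202 0,54,42 -3,50,42 -12,49,45 -20,50,48 -23,43,47 -28,39,47 -31,34,46 -35,29,46 -40,25,46 -42,18,44 -38,3,38 -34,-10,31 -30,-25,24 -43,-20,31
203 5,49,35 -6,52,40 -11,48,41 -20,49,44 - -31,44,47 -36,39,46 -44,39,50 -48,34,49 -47,24,45 -38,4,35 -38,-6,30 -43,-9,31 -48,-13,32
204 4,50,32 -3,49,35 - -20,49,41 -29,50,44 -36,48,46 -42,46,48 -44,38,46 -47,33,45 -49,26,43 -36,1,29 -45,1,33 -44,-8,29 -48,-14,28
205 2,52,30 -5,51,32 -12,49,34 -23,52,39 -29,50,41 -41,54,47 -44,49,46 -47,42,45 -50,36,44 -52,29,42 -46,13,34 -50,7,33 -48,-4,28 -48,-14,24
```

Left pad lies at dock x −11…8, y 28…41 and the right pad mirrors it, so the fingertips are centred on the keys, tips at about z 80.

Request:
{"fn": "step_arm", "kwargs": {"motion": "0 0 10 0 0 0;0 0 8 0 0 0;0 0 3 0 0 0;0 0 0 0 0 0"}}

```text
t: 3.5
tool_pos: [556.6, -115.3, 225.6]
eef_rot: [-3.141, 0.001, 0.22]
force: [-2.1, 0.6, 3.5]
gripper_width: 54.2
finger_force: 1.6
```

Request:
{"fn": "step_arm", "kwargs": {"motion": "0 0 2 0 0 0;0 0 2 0 0 0;0 0 0 0 0 0"}}

```text
t: 3.88
tool_pos: [556.5, -115.3, 222.3]
eef_rot: [-3.141, 0.001, 0.22]
force: [-3.3, 1.5, 7.8]
gripper_width: 54.3
finger_force: 3.7
```

Request:
{"fn": "step_arm", "kwargs": {"motion": "0 0 2 0 0 0;0 0 2 0 0 0;0 0 0 0 0 0"}}

```text
t: 4.25
tool_pos: [556.4, -115.3, 219.5]
eef_rot: [-3.142, 0.0, 0.22]
force: [-5.9, 1.1, 14.5]
gripper_width: 54.1
finger_force: 7.2
```

Request:
{"fn": "step_arm", "kwargs": {"motion": "0 0 1 0 0 0;0 0 0 0 0 0"}}

```text
t: 4.5
tool_pos: [556.4, -115.3, 219.5]
eef_rot: [3.141, -0.0, 0.22]
force: [-7.6, 0.9, 20.2]
gripper_width: 54.4
finger_force: 10.2
```

Both bottomed out (position stops, force climbs). Hold.

Request:
{"fn": "step_arm", "kwargs": {"motion": "0 0 0 0 0 0;0 0 0 0 0 0;0 0 0 0 0 0;0 0 0 0 0 0;0 0 0 0 0 0;0 0 0 0 0 0;0 0 0 0 0 0;0 0 0 0 0 0;0 0 0 0 0 0;0 0 0 0 0 0;0 0 0 0 0 0;0 0 0 0 0 0"}}

```text
t: 6.0
tool_pos: [556.4, -115.3, 219.5]
eef_rot: [3.141, -0.0, 0.22]
force: [-7.9, 1.8, 20.5]
gripper_width: 54.4
finger_force: 10.2
```

Request:
{"fn": "step_arm", "kwargs": {"motion": "0 0 0 0 0 0;0 0 0 0 0 0;0 0 0 0 0 0;0 0 0 0 0 0;0 0 0 0 0 0;0 0 0 0 0 0;0 0 0 0 0 0;0 0 0 0 0 0;0 0 0 0 0 0;0 0 0 0 0 0;0 0 0 0 0 0;0 0 0 0 0 0"}}

```text
t: 7.5
tool_pos: [556.4, -115.3, 219.5]
eef_rot: [3.141, -0.0, 0.22]
force: [-7.7, 1.7, 20.4]
gripper_width: 54.4
finger_force: 10.2
```

Request:
{"fn": "step_arm", "kwargs": {"motion": "0 0 0 0 0 0;0 0 0 0 0 0;0 0 0 0 0 0;0 0 0 0 0 0;0 0 0 0 0 0;0 0 0 0 0 0;0 0 0 0 0 0;0 0 0 0 0 0;0 0 0 0 0 0;0 0 0 0 0 0;0 0 0 0 0 0;0 0 0 0 0 0"}}

```text
t: 9.0
tool_pos: [556.4, -115.3, 219.5]
eef_rot: [3.141, -0.0, 0.22]
force: [-7.2, 1.4, 20.0]
gripper_width: 54.5
finger_force: 10.2
```

Request:
{"fn": "step_arm", "kwargs": {"motion": "0 0 0 0 0 0;0 0 0 0 0 0;0 0 0 0 0 0;0 0 0 0 0 0;0 0 0 0 0 0;0 0 0 0 0 0;0 0 0 0 0 0;0 0 0 0 0 0;0 0 0 0 0 0;0 0 0 0 0 0;0 0 0 0 0 0;0 0 0 0 0 0"}}

```text
t: 10.5
tool_pos: [556.4, -115.3, 219.5]
eef_rot: [3.141, -0.0, 0.22]
force: [-7.8, 2.9, 20.0]
gripper_width: 54.4
finger_force: 10.2
```

```bash
python3 - <<'E'
from h import *
im=look('scene','pics/scene3.png')
a=cv2.resize(im['pixels'][160:225,325:405],(640,520),interpolation=cv2.INTER_CUBIC)[:,:,::-1]
cv2.imwrite('pics/crop3.png',a)
P=pts(im)
c,s=np.cos(.22),np.sin(.22)
D=P-[557,-116,0]; x=c*D[...,0]+s*D[...,1];y=-s*D[...,0]+c*D[...,1];z=D[...,2]
m=(x>-36)&(x<-16)&(abs(y)<12)&(z>50)&(z<100); print(m.sum(),np.percentile(z[m],[10,50,80,90,97]))
E
```

```text
51 [56.11523214 68.67125268 74.24682483 75.97592979 79.2632865 ]
```

View pics/crop3.png

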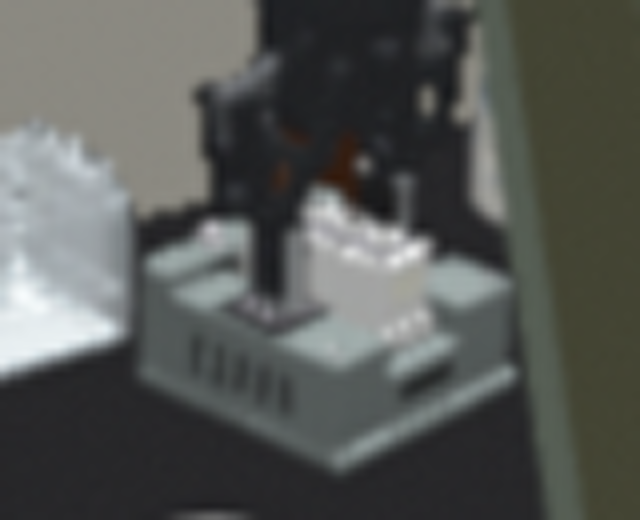

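The cartridge stands raised between the pressed keys: its lid is at (370,240), near z 78, and its foot shows at (410,325). A short extra hold, then straight up.

Request:
{"fn": "step_arm", "kwargs": {"motion": "0 0 0 0 0 0;0 0 0 0 0 0;0 0 0 0 0 0;0 0 0 0 0 0;0 0 0 0 0 0;0 0 0 0 0 0;0 0 0 0 0 0;0 0 0 0 0 0;0 0 -4 0 0 0;0 0 -6 0 0 0;0 0 -10 0 0 0;0 0 -10 0 0 0"}}

```text
t: 12.05
tool_pos: [557.0, -115.4, 247.1]
eef_rot: [3.141, -0.0, 0.22]
force: [-0.3, 0.4, -0.4]
gripper_width: 54.3
finger_force: 0.0
```

Request:
{"fn": "step_arm", "kwargs": {"motion": "0 0 -25 0 0 0;0 0 -30 0 0 0;0 0 -30 0 0 0;0 0 -30 0 0 0;0 0 -30 0 0 0;-35 25 0 0 0 0;-35 25 0 0 0 0;-35 25 0 0 0 0;-35 25 0 0 0 0;-35 25 0 0 0 0;0 0 0 0 0 0;0 0 0 0 0 0"}}

```text
t: 13.55
tool_pos: [413.6, -275.4, 392.0]
eef_rot: [3.141, -0.001, 0.22]
force: [-0.2, 0.4, 0.1]
gripper_width: 54.2
finger_force: 0.0
```

```bash
python3 - <<'E'
from h import *
im=look('scene','pics/scene4.png'); t=look('top','pics/top4.png')['pixels']
a=cv2.resize(im['pixels'][160:250,260:420],(640,360),interpolation=cv2.INTER_CUBIC)[:,:,::-1]
b=cv2.resize(t[140:240,250:450],(640,240))[:,:,::-1]
cv2.imwrite('pics/crop4.png',np.vstack([a,b])[:600])
c,s=np.cos(.22),np.sin(.22)
for f in('scene0','scene3','scene4'):
    D=pts(np.load(f'pics/{f}.png.npy',allow_pickle=True).item())-[557,-116,0]; x=c*D[...,0]+s*D[...,1];y=-s*D[...,0]+c*D[...,1];z=D[...,2]
    for n,m in dict(lid=(abs(x)<36)&(abs(y)<12),kl=(abs(x)<11)&(abs(y-34)<9),kr=(abs(x)<11)&(abs(y+34)<9)).items():
        m=m&(z>48)&(z<90); print(f,n,m.sum(),np.percentile(z[m],[20,50,80,95]))
print(env.state()['force'],env.state()['t'])
E
```

```text
scene0 lid 98 [54.12781202 57.09908392 59.55235653 61.22599453]
scene0 kl 25 [53.83713301 57.03206803 58.35904698 58.82629348]
scene0 kr 22 [55.44552428 57.11519723 58.06309827 59.28714453]
scene3 lid 107 [58.45057793 71.6461123  76.14132036 79.62474695]
scene3 kl 64 [55.14970776 70.3499122  81.20783296 87.10798466]
scene3 kr 36 [69.45892178 77.20326785 83.4197205  87.7978589 ]
scene4 lid 160 [59.72051024 71.48768287 76.16177273 78.99134269]
scene4 kl 19 [55.06659967 56.79671214 58.07797235 58.73655791]
scene4 kr 2 [57.97722382 58.22134548 58.46546713 58.58752796]
[ 0.15732763 -0.30161791 -0.02273545] 13.65
```

View pics/crop4.png

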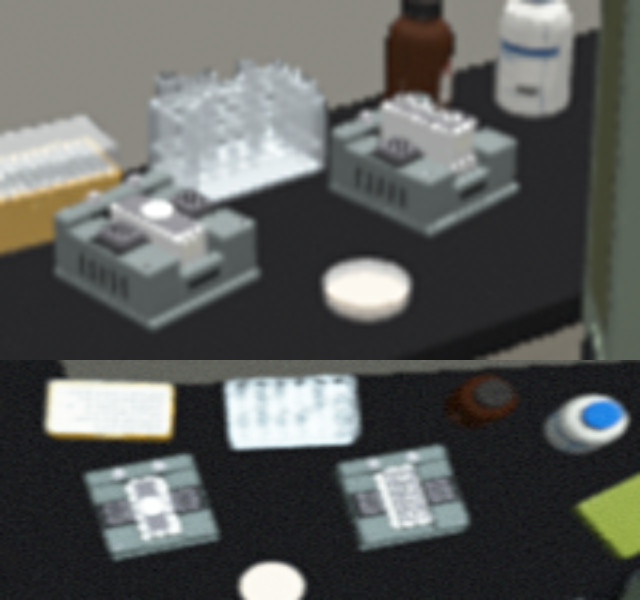

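The four-port cartridge stands up at (428,125) with its keys back at 57 mm. The single-cap cartridge at (157,215) is still down, everything else is in place and the gripper is clear.

```bash
python3 -c "
from workcell import env
print(env.job_done())"
```

```text
the job is handed in; nothing more can be done
None
```

The four-port cartridge is fully up on its catches with both keys sprung back, the single-cap cartridge is still locked down, the other things are where they were, the gripper is clear, and the job was handed in at about 14 s of the 40 s allowed.

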